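Proof-load reading on the bench pull rig

TASK

Take a proof-load reading on the spring pull rig. On the console press the three keys fully home one at a time, in this order: the round key to wake it, the long bar key to zero it, the small square key to start recording. Then grip the upright handle of the spring slide with the fingers, pull it out until the slide's index tooth stands opposite the pointer on the scale rail, without overrunning the pointer by as much as a centimetre, and finish still holding it steadily there, with the other things on the bench left where they stand.

Things in the scene. Friction and masses are not known exactly. Their poses are not given: they have to be found in the camera images.
- key_round_top (a point): top centre of the round key: white disc 32 mm across on a black 50 x 50 mm housing. The three keys stand in a row, 60 mm apart, on a grey console (196 x 60 x 20 mm, long side along its x, leading away from the robot); which place each key has varies. Tops 48 mm above the bench, 12 mm above the housings. x along the row, z up
- key_round (a joint): travel of the round key in m: 0 up, 0.006 fully down; spring return, starts to move at about 1 N and is fully down at about 4 N
- key_bar_top (a point): centre of the top face of the bar key: a white oblong key 42 mm long (across the row, along its own y) and 16 mm wide (along x), on the same kind of housing; top at the same height
- key_bar (a joint): travel of the bar key in m: 0 up, 0.006 fully down; same spring
- key_square_top (a point): centre of the top face of the small square key: white, 17 x 17 mm, on the same kind of housing; top at the same height
- key_square (a joint): travel of the square key in m: 0 up, 0.006 fully down; same spring
- grip (a point): gripping point of the slide's handle, 80 mm up: a black upright plate 44 mm wide (y), 12 mm thick (x), from 31 to 97 mm above the bench, free on both faces above 45 mm (the pull rod runs lower, behind it). It pulls out along this frame's -x, roughly to the robot; the rig's grey block (62 mm high) stands on the +x side, its near face 50 mm away at rest. z up
- pull_slide (a joint): how far the slide is pulled out, in m: 0 at rest (spring-returned), 0.064 at the far stop. The spring pulls back with about 3 N at rest, rising by 1.3 N per cm (7 to 10 N at the places the pointer can have); it returns when let go
- slide_index (a point): tip of the small steel index tooth on the side of the slide, in the handle's middle plane, 33 mm above the bench, pointing to +y (left); same axes as the grip. It moves with the slide
- pointer (a point): tip of the steel pointer on a small dark block (14 x 18 mm, knurled screw, 37 mm high) fixed on the scale rail along the rig's left (+y) side; axes as the grip's. It stands 28 to 52 mm from the index at rest, in the pulling (-x) direction; the tooth is exactly opposite it when slide_index has x = 0 in this frame
- specimen: black round mounted specimen, 30 mm across, 21 mm high, loose bystander in front of the console; origin under its centre
- loupe: black loupe, 38 mm across, 34 mm high, loose bystander behind the console; origin under its centre
- die_plug: steel die plug, 29 mm across, 22 mm high, loose bystander on the bench in front of the rig (on the pulling side); origin under its centre
- petri: clear petri dish, 68 mm across, 20 mm high, loose bystander to the right; origin under its centre

How it is judged:
On the way, in this order (a step that is already met when the one before it is completed fails the run):
1. the round key is pressed fully home while the other two keys are up (value of joint key_round above 0.004 m and value of joint each of key_bar, key_square below 0.002 m), for 0.05 s.
2. the long bar key is pressed fully home while the other two keys are up (value of joint key_bar above 0.004 m and value of joint each of key_round, key_square below 0.002 m), for 0.05 s.
3. the small square key is pressed fully home while the other two keys are up (value of joint key_square above 0.004 m and value of joint each of key_round, key_bar below 0.002 m), for 0.05 s.
At the end, for the whole second after the job is handed in: The slide's index tooth is within 4 mm of the pointer along the slide, the fingers are holding the slide there against its spring (contact force over 2 N), and all three keys are up again (less than 2 mm down), through the last second (x of slide_index in the frame of pointer between -0.004 and 0.004 m and contact force between the fingers and pull_slide above 2 N and value of joint each of key_round, key_bar, key_square below 0.002 m); the arm keeps its last pose, push and grip.
It fails at once if the slide is pulled more than 10 mm past the pointer (x of slide_index in the frame of pointer below -0.01 m).
It fails at once if two keys are down at once (value of joint each of key_round, key_bar above 0.003 m or value of joint each of key_round, key_square above 0.003 m or value of joint each of key_bar, key_square above 0.003 m).
It fails at once if a bystander is moved by more than 30 mm (distance of any of specimen, loupe, die_plug, petri from where it was at the start of the episode above 0.03 m).
It also fails if it takes over 56 s, if anything falls off the work surface, if the arm or the gripper's body presses on something with over 40 N, if the wrist force passes 120 N, or if a joint passes its speed limit or range.

ROBOT

A 6-joint arm with a two-finger parallel gripper is mounted at the origin on the work surface; the furniture and walls round the work are solid. World frame = base frame: x ahead of the robot, y to its left, z up, the work surface at z = 0. Lengths are in m, angles in rad, forces in N, time in s.
With the tool pointing down it reaches from about 0.425 to 1.125 m from the base axis. Payload 14.9 kg.
Tool frame: the origin (TCP) lies midway between the tips of the shut fingers; the grasp point (between the pads) lies 19 mm behind it; y points along the fingers, x is the direction in which the jaws open and shut, and the axes are right-handed (so a half turn about y gives the same grasp; the last joint's range is limited). The gripper opens to 91 mm and grips with 3 to 60 N. Pads are 32 mm wide; open, the fingers measure 118 mm over their backs; the gripper's body (76 mm by 178 mm) begins 60 mm behind the grasp point.
Start: joints at [-0.813, 0.379, 1.734, -0, 1.028, -0.033], TCP at [0.498, -0.492, 0.214] pointing down, gripper open.
Joint ranges: [-2.77, 2.77], [-0.74, 2.19], [0, 2.66], [-1.06, 4.2], [0.31, 2.87], [-3.08, 3.08]. Speed limits (rad/s): [1.89, 1.89, 2.39, 3.14, 3.14, 3.14].

INTERFACE

Orientations are given as a unit quaternion [w, x, y, z].
In Python, from workcell import env, imaging, workorder gives the robot as it stands.
- The arm moves only by the tool move_arm, never from a script. Its argument "deltas" is a list of rows, each a list of 7 numbers: the closure, from 0 (fully open) to 1 (shut), then the shift along the tool's x, y, z in cm, then the turn, a rotation vector about the tool's x, y, z in degrees. In form: [[grip, tx, ty, tz, rx, ry, rz], ...]. A call has exactly 8 rows; each row shifts and turns the commanded pose from where the row before left it, along the tool's axes as they then stand; what a row does not reach is not made up. A row lasts 1/10 s, in which the tool goes at most 50 mm and 8.59 degrees, less where a joint would pass 70% of its speed; a pose out of reach is approached as far as the arm can. A call with a gripper value outside its range is refused whole. The fingers move at their own pace and stop on an object; "force" is the grip in N (left out, the last holds). Time passes only in rows, so rows that do not move let the fingers close, or fill a call up. It gives the time, the measured TCP pose, the force and the opening at its end, in the units of the state.
- env.state(): the state, without advancing time (a new reading comes with each control period).
- imaging.camera(name): name is "side" or "top"; returns the picture (420x560x3 uint8, red, green, blue); there is no depth.
- imaging.camera_info(name): a dict with "fx", "fy", "cx", "cy" (pixels), "view" (4x4, takes a point from world to camera coordinates). Camera axes: x right, y down, z forward; pixel columns grow to the right and rows downward; lengths in m; the calibration is good to about 2 mm. A picture is of the moment at which its call begins. camera_info takes no time and is no camera call.
- workorder.finish_job(): hands the job in, once; it reports no verdict.
The state is a dict: "time": time; "joint_positions": joint angles; "joint_vel": joint speeds; "tau": joint torques, N m; "ee_pos": TCP position; "tcp_rot": TCP orientation; "ft_force": force on the tool from outside, world axes, zero at the start; "torque": the same for the moment, N m; "width": finger opening in m.
Only numpy, scipy, OpenCV 4.12 (cv2) and the standard library are available. Lean on these libraries where they do the work, as an engineer would, in place of code of your own. Each camera call takes 0.05 s, during which the arm holds its last target.

## Working session

There is one attempt and no reset: what is moved stays moved. The work goes in short steps, Python scripts to look and compute and a tool call to move; the robot and the scene stay as the last step left them, time stands still between calls to the robot, and variables do not carry over. Pictures are saved under pics/ and viewed, and the job is handed in when it is done.

Besides the shell and the picture viewer there is one more tool, called after ">>>" as a command line: name --pt "numbers of a row" for each row, then --argument value for the rest. move_arm: Moves the arm, as the interface text tells. Its arguments: {"type":"object","properties":{"deltas":{"type":"array"},"force":{"type":"number"}},"required":["deltas"]}

```bash
mkdir -p pics; ls; python3 - <<'E'
from workcell import env, imaging
import cv2
s=env.state(); print(s)
for n in("side","top"):
    im=imaging.camera(n); cv2.imwrite(f"pics/{n}0.png",im[:,:,::-1]); i=imaging.camera_info(n); print(n,i)
E
```

```text
pics
{'time': 0.0, 'joint_positions': array([-8.13305615e-01,  3.79417463e-01,  1.73476695e+00,  1.82566571e-05,
        1.02846874e+00, -3.33002755e-02]), 'joint_vel': array([-0.00057569, -0.00038677, -0.00038256,  0.00213195,  0.0015105 ,
       -0.00020033]), 'tau': array([ 1.11412235e-03, -7.63728189e+01, -4.34366798e+01,  6.50595920e-02,
        4.24781686e-02, -9.15680971e-05]), 'ee_pos': array([ 0.49737314, -0.49202184,  0.21328887]), 'tcp_rot': array([ 0.65416645, -0.65384833,  0.26917818, -0.26849902]), 'ft_force': array([ 0.20104469, -0.08183267, -0.72374948]), 'torque': array([-0.01021342, -0.07596486,  0.02013016]), 'width': 0.09146601347652789}
side {'fx': 488.5526537172213, 'fy': 488.5526537172213, 'cx': 281.09947257132825, 'cy': 200.7111070598141, 'view': array([[-0.4491389 , -0.89340957, -0.00967436,  0.30774575],
       [-0.6811343 ,  0.34939019, -0.64341476,  0.36048437],
       [ 0.57821304, -0.28239306, -0.76545663,  0.67832808],
       [ 0.        ,  0.        ,  0.        ,  1.        ]])}
top {'fx': 462.1129816804577, 'fy': 462.1129816804577, 'cx': 279.55373645099075, 'cy': 213.1234965787886, 'view': array([[-0.01389199, -0.9998312 ,  0.01202429,  0.10066248],
       [-0.99685923,  0.01291103, -0.07813438,  0.50779119],
       [ 0.07796594, -0.01307197, -0.99687032,  1.02318192],
       [ 0.        ,  0.        ,  0.        ,  1.        ]])}
```

View pics/side0.png

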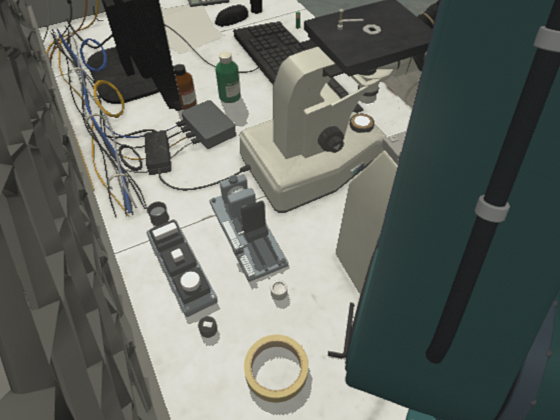

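View pics/top0.png

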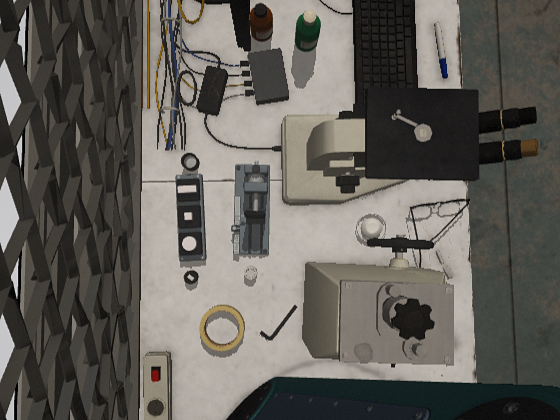

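The top view shows the console at (190,217): round key nearest at (190,243), square at (188,216) and bar farthest at (187,189). The rig is at (252,210), with the specimen at (191,277), plug at (250,275) and loupe at (190,161). I'll zoom in next.

```bash
python3 - <<'E'
import cv2
a=cv2.imread("pics/top0.png")[145:290,165:285]; b=cv2.imread("pics/side0.png")[165:345,135:300]
cv2.imwrite("pics/topz.png",cv2.resize(a,None,fx=4.1,fy=4.1,interpolation=cv2.INTER_CUBIC)); cv2.imwrite("pics/sidez.png",cv2.resize(b,None,fx=3.3,fy=3.3,interpolation=cv2.INTER_CUBIC))
E
```

```text
(no output)
```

View pics/topz.png

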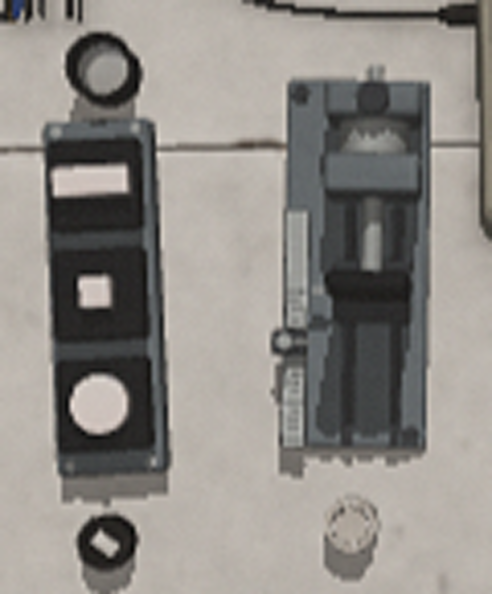

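View pics/sidez.png

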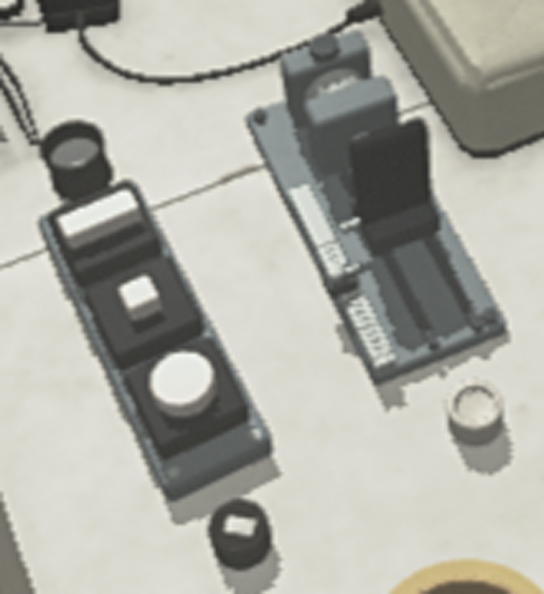

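```bash
cat > h.py <<'E'
import numpy as np, cv2
from workcell import env, imaging
I={n:imaging.camera_info(n) for n in("side","top")}
def ray(n,u,v):
    i=I[n]; V=np.array(i["view"]); R=V[:3,:3]; c=-R.T@V[:3,3]
    return c, R.T@np.array([(u-i["cx"])/i["fx"],(v-i["cy"])/i["fy"],1])
def onz(n,u,v,z):
    c,d=ray(n,u,v); return c+d*(z-c[2])/d[2]
def tri(pt,ps):
    P=[np.diag([1,1,1])@np.array([[I[n]["fx"],0,I[n]["cx"]],[0,I[n]["fy"],I[n]["cy"]],[0,0,1]])@np.array(I[n]["view"])[:3] for n in("top","side")]
    X=cv2.triangulatePoints(P[0],P[1],np.array(pt,float).reshape(2,1),np.array(ps,float).reshape(2,1)); return (X[:3]/X[3]).ravel()
def proj(n,p):
    i=I[n]; q=np.array(i["view"])@np.append(p,1); return np.array([i["fx"]*q[0]/q[2]+i["cx"],i["fy"]*q[1]/q[2]+i["cy"]])
E
python3 - <<'E'
from h import *
np.set_printoptions(precision=4,suppress=True)
for n,(x0,y0,x1,y1) in (("top",(172,175,206,262)),("side",(145,215,220,310))):
    im=cv2.imread(f"pics/{n}0.png"); g=cv2.cvtColor(im,cv2.COLOR_BGR2GRAY)
    m=np.zeros_like(g); m[y0:y1,x0:x1]=(g[y0:y1,x0:x1]>185)*255
    N,L,S,C=cv2.connectedComponentsWithStats(m)
    for k in range(1,N):
        if 15<S[k,4]<700: print(n,S[k],C[k],onz(n,*C[k],.048))
a=cv2.imread("pics/top0.png")[180:260,228:275]; b=cv2.imread("pics/side0.png")[195:290,205:295]
cv2.imwrite("pics/topzz.png",cv2.resize(a,None,fx=7,fy=7,interpolation=cv2.INTER_NEAREST)); cv2.imwrite("pics/sidezz.png",cv2.resize(b,None,fx=6,fy=6,interpolation=cv2.INTER_NEAREST))
E
```

```text
top [172 183   4  19  32] [174.1875 189.5938] [0.5617 0.3249 0.048 ]
top [178 186  18   6  93] [186.4194 188.3656] [0.5641 0.2981 0.048 ]
top [184 213   7   6  37] [187.4054 215.4595] [0.5043 0.2958 0.048 ]
top [176 234   2  19  22] [176.8636 243.8182] [0.4427 0.3186 0.048 ]
top [182 237  14  13 137] [188.7153 242.9416] [0.4443 0.2929 0.048 ]
side [169 215  41  12 272] [186.6985 218.6838] [0.5656 0.2536 0.048 ]
side [153 223  23  13 142] [164.1127 228.8732] [0.562  0.2979 0.048 ]
side [172 249  10   9  65] [176.4    252.8615] [0.5022 0.295  0.048 ]
side [181 272  18  16 221] [189.4977 279.0362] [0.4422 0.2926 0.048 ]
```

View pics/topzz.png

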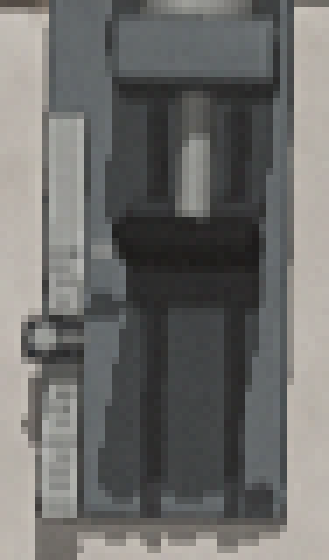

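View pics/sidezz.png

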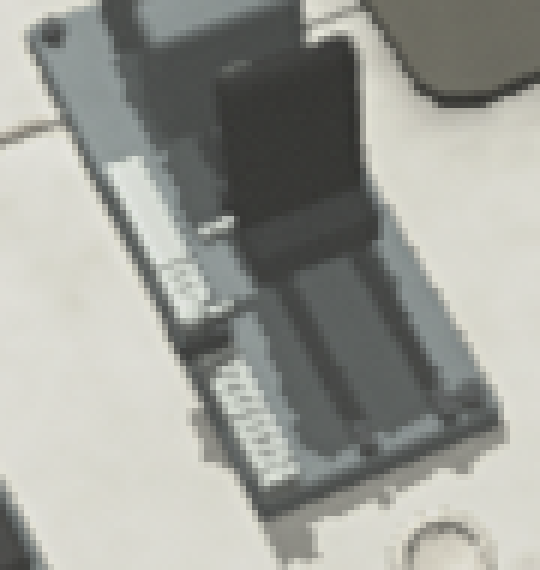

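```bash
python3 - <<'E'
from h import *
np.set_printoptions(precision=4,suppress=True)
T=lambda x,y:(228+x/7-.5,180+y/7-.5); S=lambda x,y:(205+x/6-.5,195+y/6-.5)
print("idx tip top",onz("top",*T(90,249),.033),"side",onz("side",*S(200,232),.033), tri(T(90,249),S(200,232)))
for p in((213,312),(245,299)): 
    w=onz("side",*S(*p),.033); q=proj("top",w); print("ptr",w,(q-[227.5,179.5])*7)
# block in side/top
print("blk top",onz("top",*T(52,338),.037), onz("top",*T(25,338),.037),onz("top",*T(85,338),.037))
# handle top edge corners side: left (218,68..), right
for p in((218,78),(355,45),(225,68),(350,38)): print("h",onz("side",*S(*p),.097))
for p in((118,215),(262,215),(118,250),(262,250),(125,272),(258,272)): print("ht",onz("top",*T(*p),.097))
# rig base sides
for p in((45,5),(38,518),(287,522),(293,10)): print("base",onz("top",*T(*p),.02))
# bystanders
for nm,p in(("spec",(191,277)),("plug",(250,275)),("loupe",(190,161)),("petri",(371,229))): print(nm,onz("top",*p,.021))
E
```

```text
idx tip top [0.5048 0.1812 0.033 ] side [0.5031 0.1797 0.033 ] [0.5044 0.1803 0.0319]
ptr [0.4742 0.188  0.033 ] [ 69.2077 345.5408]
ptr [0.4742 0.1776 0.033 ] [102.1388 345.2208]
blk top [0.4765 0.1931 0.037 ] [0.4766 0.2016 0.037 ] [0.4764 0.1827 0.037 ]
h [0.5061 0.1673 0.097 ]
h [0.4993 0.1266 0.097 ]
h [0.5086 0.164  0.097 ]
h [0.5023 0.1268 0.097 ]
ht [0.5101 0.1682 0.097 ]
ht [0.5095 0.1253 0.097 ]
ht [0.4996 0.1683 0.097 ]
ht [0.499  0.1254 0.097 ]
ht [0.493  0.1663 0.097 ]
ht [0.4925 0.1267 0.097 ]
base [0.5851 0.1961 0.02  ]
base [0.4198 0.1994 0.02  ]
base [0.4174 0.1199 0.02  ]
base [0.5825 0.1159 0.02  ]
spec [0.3691 0.2927 0.021 ]
plug [0.3716 0.1616 0.021 ]
loupe [0.6301 0.2952 0.021 ]
petri [ 0.4704 -0.1115  0.021 ]
```

```bash
cat >> h.py <<'E'
from scipy.spatial.transform import Rotation as Ro
def tool():
    s=env.state(); w,x,y,z=s["tcp_rot"]; return np.array(s["ee_pos"]),Ro.from_quat([x,y,z,w])
def plan(target, yawdeg):
    "target world TCP; yaw of tool x axis; report rotvec in tool frame and shifts (with final orientation)"
    p,R=tool(); 
    x=np.array([np.cos(np.radians(yawdeg)),np.sin(np.radians(yawdeg)),0]); y=np.array([0,0,-1.]); Rt=Ro.from_matrix(np.c_[x,y,np.cross(x,y)])
    d=np.array(target)-p
    print("pos",p,"axes\n",R.as_matrix()); print("rotvec deg",np.degrees((R.inv()*Rt).as_rotvec())," shift cm cur axes",100*R.inv().apply(d)," shift tgt axes",100*Rt.inv().apply(d))
E
python3 - <<'E'
from h import *
np.set_printoptions(precision=4,suppress=True)
plan((.443,.293,.12),2.4); plan((.443,.293,.12),-177.6)
print("stage knob",tri((422,132),(372,30)))
for t in((305,265),(342,282)): 
  X=tri(t,(390,155)); print("box",X,proj("top",X)-t,proj("side",X)-(390,155))
print("bench edge",onz("top",140,216,0))
print("arm top front edge mic",tri((310,165),(275,65)))
E
```

```text
pos [ 0.4974 -0.492   0.2134] axes
 [[ 0.7109 -0.0007  0.7033]
 [-0.7033  0.0007  0.7109]
 [-0.001  -1.      0.    ]]
rotvec deg [ -0.0247 -47.0902  -0.0515]  shift cm cur axes [-59.0671   9.3941  51.9838]  shift tgt axes [-2.1473  9.3351 78.6621]
pos [ 0.4974 -0.492   0.2134] axes
 [[ 0.7109 -0.0007  0.7033]
 [-0.7033  0.0007  0.7109]
 [-0.001  -1.      0.    ]]
rotvec deg [  0.0634 132.9098  -0.0303]  shift cm cur axes [-59.0671   9.3941  51.9838]  shift tgt axes [  2.1473   9.3351 -78.6621]
stage knob [ 0.6225 -0.1488  0.2876]
box [0.3756 0.0248 0.282 ] [18.9503 15.0403] [-25.9624  -3.799 ]
box [ 0.3682 -0.0116  0.2648] [2.2262 1.46  ] [-2.8558 -0.0031]
bench edge [0.5081 0.413  0.    ]
arm top front edge mic [0.5686 0.0558 0.3133]
```

>>> move_arm --pt "1 0 -5 0 0 -8 0" --pt "1 0 -5 0 0 -8 0" --pt "1 0 -5 0 0 -8 0" --pt "1 0 -5 0 0 -8 0" --pt "1 0 0 0 0 -8 0" --pt "1 0 0 0 0 -7 0" --pt "1 0 0 4 0 0 0" --pt "1 0 0 4 0 0 0" --force 10

```text
time: 0.9
ee_pos: [0.494, -0.4117, 0.4131]
tcp_rot: [0.707, -0.707, -0.014, 0.014]
ft_force: [0.9, 0.0, -1.0]
width: 0.0301
```

>>> move_arm --pt "1 0 0 4.5 0 0 0" --pt "1 0 0 4.5 0 0 0" --pt "1 0 0 4.5 0 0 0" --pt "1 0 0 4.5 0 0 0" --pt "1 0 0 4.5 0 0 0" --pt "1 0 0 4.5 0 0 0" --pt "1 0 0 4.5 0 0 0" --pt "1 0 0 4.5 0 0 0"

```text
time: 1.7
ee_pos: [0.4793, -0.051, 0.4138]
tcp_rot: [0.707, -0.707, -0.014, 0.014]
ft_force: [0.3, 0.1, 0.6]
width: 0.0003
```

```bash
python3 - <<'E'
from h import *
np.set_printoptions(precision=4,suppress=True)
plan((.443,.293,.10),2.4); s=env.state();print(s["time"],s["ft_force"],s["width"],s["joint_positions"])
E
```

```text
pos [ 0.4793 -0.051   0.4138] axes
 [[ 0.9992 -0.     -0.04  ]
 [ 0.04    0.      0.9992]
 [-0.     -1.      0.    ]]
rotvec deg [-0.0024 -0.1056 -0.0024]  shift cm cur axes [-2.2458 31.3822 34.5134]  shift tgt axes [-2.1835 31.3807 34.5188]
1.7 [0.3388 0.1164 0.5631] 0.00025027139501755343 [-0.1543 -0.1775  1.9777  0.      1.3414 -0.1944]
```

>>> move_arm --pt "1 -0.3 0 4.5 0 0 0" --pt "1 -0.3 0 4.5 0 0 0" --pt "1 -0.3 0 4.5 0 0 0" --pt "1 -0.3 0 4.5 0 0 0" --pt "1 -0.3 0 4.5 0 0 0" --pt "1 -0.3 0 4.5 0 0 0" --pt "1 -0.3 0 4.5 0 0 0" --pt "1 -0.1 0 3.0 0 0 0"

```text
time: 2.5
ee_pos: [0.4431, 0.2936, 0.4137]
tcp_rot: [0.707, -0.707, -0.015, 0.015]
ft_force: [0.7, -1.2, 0.5]
width: 0.0007
```

>>> move_arm --pt "1 0 5 0 0 0 0" --pt "1 0 5 0 0 0 0" --pt "1 0 5 0 0 0 0" --pt "1 0 5 0 0 0 0" --pt "1 0 5 0 0 0 0" --pt "1 0 4 0 0 0 0" --pt "1 0 2 0 0 0 0" --pt "1 0 0 0 0 0 0"

```text
time: 3.3
ee_pos: [0.4422, 0.2901, 0.1011]
tcp_rot: [-0.706, 0.708, 0.013, -0.016]
ft_force: [0.3, 0.1, 0.4]
width: 0.0005
```

```bash
python3 - <<'E'
from h import *
np.set_printoptions(precision=4,suppress=True)
plan((.443,.293,.042),2.4); s=env.state();print(s["time"],s["ft_force"],s["width"])
for n in I:
    im=imaging.camera(n); cv2.imwrite(f"pics/{n}1.png",im[:,:,::-1])
a=cv2.imread("pics/side1.png")[130:340,100:310]; cv2.imwrite("pics/s1z.png",cv2.resize(a,None,fx=2.8,fy=2.8))
E
```

```text
pos [0.4422 0.2901 0.1011] axes
 [[ 0.9992 -0.0046 -0.0403]
 [ 0.0402 -0.0027  0.9992]
 [-0.0047 -1.     -0.0026]]
rotvec deg [ 0.1459 -0.0929 -0.27  ]  shift cm cur axes [0.1179 5.9093 0.3046]  shift tgt axes [0.0905 5.9106 0.2894]
3.3 [0.2754 0.1453 0.4396] 0.00047548661926604107
```

View pics/s1z.png

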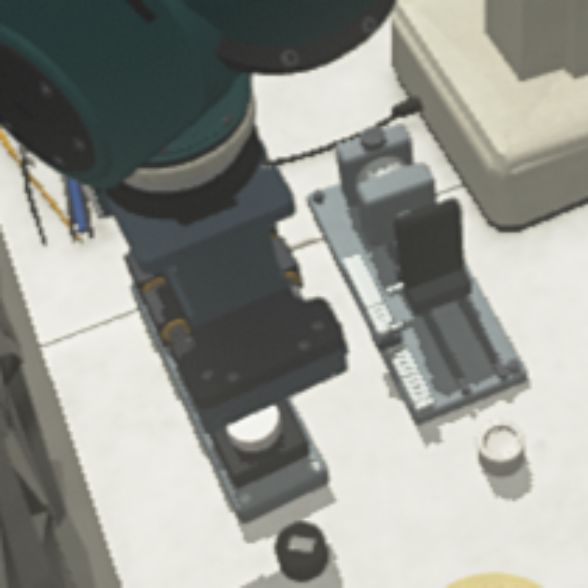

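The side view shows the shut fingers over the round key at zoom (255,425), clear of the other keys. Next I press.

>>> move_arm --pt "1 0.1 2 0.3 0 0 0" --pt "1 0 2 0 0 0 0" --pt "1 0 1 0 0 0 0" --pt "1 0 0.3 0 0 0 0" --pt "1 0 0.3 0 0 0 0" --pt "1 0 0.2 0 0 0 0" --pt "1 0 0.1 0 0 0 0" --pt "1 0 0 0 0 0 0"

```text
time: 4.2
ee_pos: [0.4455, 0.2945, 0.0455]
tcp_rot: [0.707, -0.707, -0.015, 0.014]
ft_force: [2.0, 0.5, 3.0]
width: 0.0003
```

>>> move_arm --pt "1 0 0.1 0 0 0 0" --pt "1 0 0.1 0 0 0 0" --pt "1 0 0.1 0 0 0 0" --pt "1 0 0.1 0 0 0 0" --pt "1 0 0 0 0 0 0" --pt "1 0 0 0 0 0 0" --pt "1 0 0 0 0 0 0" --pt "1 0 0 0 0 0 0"

```text
time: 5.0
ee_pos: [0.4454, 0.2945, 0.0419]
tcp_rot: [0.707, -0.707, -0.014, 0.014]
ft_force: [-2.2, -1.3, 21.4]
width: 0.0006
```

>>> move_arm --pt "1 0 -2 0 0 0 0" --pt "1 0 -3 0 0 0 0" --pt "1 3 0 0 0 0 0" --pt "1 4 0 0 0 0 0" --pt "1 3 0 -0.1 0 0 0" --pt "1 1.8 0 0 0 0 0" --pt "1 0 1 0 0 0 0" --pt "1 0 0 0 0 0 0"

```text
time: 5.8
ee_pos: [0.5611, 0.2972, 0.0788]
tcp_rot: [-0.706, 0.707, 0.013, -0.015]
ft_force: [0.2, -0.6, -0.0]
width: 0.0004
```

```bash
python3 - <<'E'
from h import *
np.set_printoptions(precision=4,suppress=True)
plan((.563,.298,.042),2.4); s=env.state();print(s["time"],s["ft_force"],s["width"])
for n in I:
    im=imaging.camera(n); cv2.imwrite(f"pics/{n}2.png",im[:,:,::-1])
a=cv2.imread("pics/side2.png")[130:340,100:310]; cv2.imwrite("pics/s2z.png",cv2.resize(a,None,fx=2.8,fy=2.8))
E
```

```text
pos [0.5611 0.2972 0.0788] axes
 [[ 0.9992 -0.0032 -0.04  ]
 [ 0.04   -0.0015  0.9992]
 [-0.0033 -1.     -0.0014]]
rotvec deg [ 0.0791 -0.1073 -0.1888]  shift cm cur axes [0.2071 3.6828 0.0808]  shift tgt axes [0.1951 3.6836 0.0754]
5.8 [ 0.206  -0.5625 -0.035 ] 0.0003634073745524367
```

View pics/s2z.png

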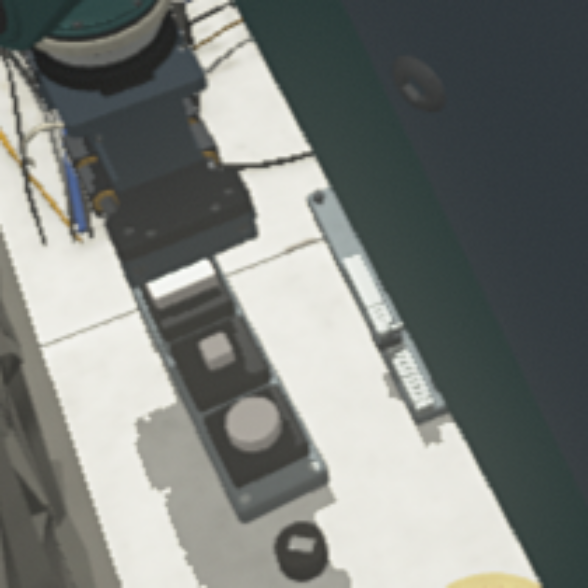

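The view shows the hand over the far bar key, with the round key up again at zoom (252,423). Next I press the bar.

>>> move_arm --pt "1 0.2 2 0 0 0 0" --pt "1 0 1 0 0 0 0" --pt "1 0 0.3 0 0 0 0" --pt "1 0 0.3 0 0 0 0" --pt "1 0 0.2 0 0 0 0" --pt "1 0 0.1 0 0 0 0" --pt "1 0 0 0 0 0 0" --pt "1 0 0 0 0 0 0"

```text
time: 6.7
ee_pos: [0.5649, 0.2981, 0.0423]
tcp_rot: [0.707, -0.707, -0.014, 0.014]
ft_force: [-3.3, 0.7, 3.6]
width: 0.0006
```

>>> move_arm --pt "1 0 0.1 0 0 0 0" --pt "1 0 0.1 0 0 0 0" --pt "1 0 0 0 0 0 0" --pt "1 0 0 0 0 0 0" --pt "1 0 0 0 0 0 0" --pt "1 0 0 0 0 0 0" --pt "1 0 0 0 0 0 0" --pt "1 0 0 0 0 0 0"

```text
time: 7.5
ee_pos: [0.5651, 0.2982, 0.0418]
tcp_rot: [0.707, -0.707, -0.014, 0.014]
ft_force: [-11.6, -4.8, 29.2]
width: 0.0006
```

>>> move_arm --pt "1 0 -2 0 0 0 0" --pt "1 0 -2 0 0 0 0" --pt "1 -2 0 0 0 0 0" --pt "1 -2 0 0 0 0 0" --pt "1 -2 0 0 0 0 0" --pt "1 0 0 0 0 0 0" --pt "1 0 0 0 0 0 0" --pt "1 0 0 0 0 0 0"

```text
time: 8.3
ee_pos: [0.506, 0.2959, 0.0802]
tcp_rot: [0.707, -0.707, -0.015, 0.014]
ft_force: [0.5, 0.5, 1.1]
width: 0.0006
```

```bash
python3 - <<'E'
from h import *
np.set_printoptions(precision=4,suppress=True)
plan((.503,.2955,.040),2.4); s=env.state();print(s["time"],s["ft_force"],s["width"])
E
```

```text
pos [0.506  0.2959 0.0802] axes
 [[ 0.9992  0.001  -0.0401]
 [ 0.0401  0.0005  0.9992]
 [ 0.0011 -1.      0.0005]]
rotvec deg [-0.0264 -0.0996  0.0604]  shift cm cur axes [-0.3018  4.0202 -0.0291]  shift tgt axes [-0.2976  4.0206 -0.0267]
8.3 [0.4501 0.5071 1.0813] 0.0005669218676659369
```

>>> move_arm --pt "1 -0.3 2 0 0 0 0" --pt "1 0 1 0 0 0 0" --pt "1 0 0.3 0 0 0 0" --pt "1 0 0.3 0 0 0 0" --pt "1 0 0.3 0 0 0 0" --pt "1 0 0 0 0 0 0" --pt "1 0 0 0 0 0 0" --pt "1 0 0 0 0 0 0"

```text
time: 9.1
ee_pos: [0.5022, 0.2955, 0.042]
tcp_rot: [-0.707, 0.707, 0.014, -0.014]
ft_force: [-5.2, -3.7, 15.6]
width: 0.0003
```

>>> move_arm --pt "1 0 0.1 0 0 0 0" --pt "1 0 0.1 0 0 0 0" --pt "1 0 0 0 0 0 0" --pt "1 0 0 0 0 0 0" --pt "1 0 0 0 0 0 0" --pt "1 0 0 0 0 0 0" --pt "1 0 0 0 0 0 0" --pt "1 0 0 0 0 0 0"

```text
time: 9.9
ee_pos: [0.5024, 0.2957, 0.0414]
tcp_rot: [-0.707, 0.707, 0.014, -0.014]
ft_force: [-13.8, -9.7, 42.6]
width: 0.0002
```

>>> move_arm --pt "1 0 -3 0 0 0 0" --pt "1 0 -4 0 0 0 0" --pt "1 0 -4 0 0 0 0" --pt "0.45 0 0 -3 0 3.6 0" --pt "0.45 0 0 -4 0 0 0" --pt "0.45 0 0 -4 0 0 0" --pt "0.45 0 0 -3 0 0 0" --pt "0.45 0 0 0 0 0 0"

```text
time: 10.7
ee_pos: [0.5007, 0.153, 0.1493]
tcp_rot: [-0.707, 0.707, -0.009, 0.009]
ft_force: [0.4, 0.0, 0.7]
width: 0.0375
```

```bash
python3 - <<'E'
from h import *
np.set_printoptions(precision=4,suppress=True)
plan((.504,.147,.061),-1.2); s=env.state();print(s["time"],s["ft_force"],s["width"])
for n in I:
    im=imaging.camera(n); cv2.imwrite(f"pics/{n}3.png",im[:,:,::-1])
a=cv2.imread("pics/side3.png")[130:340,100:310]; cv2.imwrite("pics/s3z.png",cv2.resize(a,None,fx=2.8,fy=2.8))
E
```

```text
pos [0.5007 0.153  0.1493] axes
 [[ 0.9997  0.0005  0.025 ]
 [-0.025  -0.0001  0.9997]
 [ 0.0005 -1.     -0.0001]]
rotvec deg [ 0.0055 -0.2335  0.0297]  shift cm cur axes [ 0.3442  8.8337 -0.595 ]  shift tgt axes [ 0.3463  8.8334 -0.5972]
10.7 [0.4089 0.0014 0.6878] 0.03748061044133112
```

View pics/s3z.png

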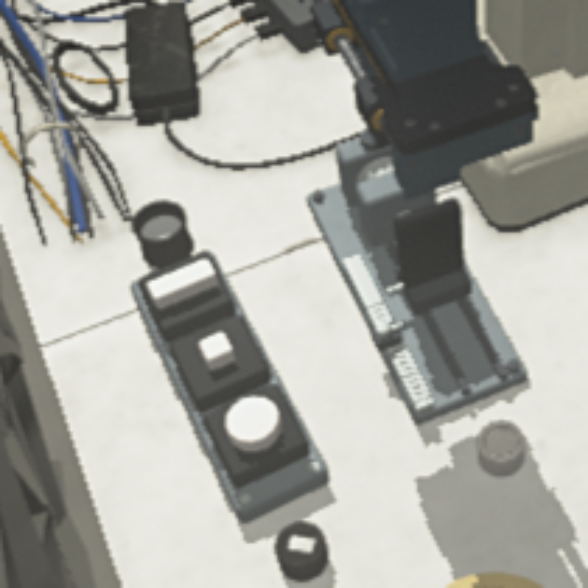

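All three keys are up and the bystanders have not moved. The hand is above and behind the handle at zoom (430,250). I descend in two stages.

>>> move_arm --pt "0.45 0.3 0 -0.6 0 0 0" --pt "0.45 0 0 0 0 0 0" --pt "0.45 0 2 0 0 0 0" --pt "0.45 0 1.5 0 0 0 0" --pt "0.45 0 1 0 0 0 0" --pt "0.45 0 0 0 0 0 0" --pt "0.45 0 0 0 0 0 0" --pt "0.45 0 0 0 0 0 0"

```text
time: 11.6
ee_pos: [0.5039, 0.1496, 0.1045]
tcp_rot: [0.707, -0.707, 0.008, -0.008]
ft_force: [0.3, 0.5, 0.2]
width: 0.05
```

```bash
python3 - <<'E'
from h import *
np.set_printoptions(precision=4,suppress=True)
plan((.504,.147,.061),-1.2); s=env.state();print(s["time"],s["ft_force"],s["width"])
for n in I:
    im=imaging.camera(n); cv2.imwrite(f"pics/{n}4.png",im[:,:,::-1])
a=cv2.imread("pics/side4.png")[150:290,170:310]; cv2.imwrite("pics/s4z.png",cv2.resize(a,None,fx=4,fy=4))
E
```

```text
pos [0.5039 0.1496 0.1045] axes
 [[ 0.9997  0.0007  0.0225]
 [-0.0225  0.0002  0.9997]
 [ 0.0007 -1.      0.0002]]
rotvec deg [-0.0124 -0.0869  0.0418]  shift cm cur axes [ 0.0128  4.3484 -0.2655]  shift tgt axes [ 0.0156  4.3484 -0.2645]
11.6 [0.3369 0.4663 0.2359] 0.04997087492749721
```

View pics/s4z.png

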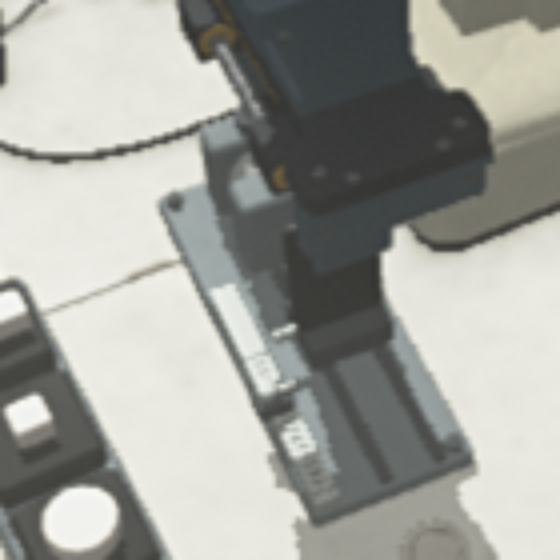

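The front finger hangs just in front of the handle, so straddling looks right.

>>> move_arm --pt "0.45 0 1.5 -0.2 0 0 0" --pt "0.45 0 1.5 0 0 0 0" --pt "0.45 0 1.2 0 0 0 0" --pt "0.45 0 0 0 0 0 0" --pt "0.75 0 0 0 0 0 0" --pt "0.8 0 0 0 0 0 0" --pt "1 0 0 0 0 0 0" --pt "1 0 0 0 0 0 0" --force 15

```text
time: 12.5
ee_pos: [0.5037, 0.1476, 0.0623]
tcp_rot: [0.707, -0.707, 0.008, -0.008]
ft_force: [-0.7, 0.4, -0.5]
width: 0.0212
```

>>> move_arm --pt "1 0 0 0 0 0 0" --pt "1 0 0 0 0 0 0" --pt "1 0 0 0 0 0 0" --pt "1 0 0 0 0 0 0" --pt "1 0 0 0 0 0 0" --pt "1 0 0 0 0 0 0" --pt "1 0 0 0 0 0 0" --pt "1 0 0 0 0 0 0" --force 30

```text
time: 13.3
ee_pos: [0.5037, 0.1475, 0.0622]
tcp_rot: [0.707, -0.707, 0.008, -0.008]
ft_force: [-0.8, -0.8, 6.1]
width: 0.0119
```

```bash
python3 - <<'E'
from h import *
np.set_printoptions(precision=4,suppress=True)
plan((.504,.147,.061),-1.2); s=env.state();print(s["time"],s["ft_force"],s["width"])
for n in I:
    im=imaging.camera(n); cv2.imwrite(f"pics/{n}5.png",im[:,:,::-1])
a=cv2.imread("pics/side5.png")[195:290,205:295]; cv2.imwrite("pics/s5z.png",cv2.resize(a,None,fx=6,fy=6,interpolation=cv2.INTER_NEAREST))
E
```

```text
pos [0.5037 0.1475 0.0622] axes
 [[ 0.9997  0.0003  0.0229]
 [-0.0229  0.0002  0.9997]
 [ 0.0003 -1.      0.0002]]
rotvec deg [-0.012  -0.1149  0.0173]  shift cm cur axes [ 0.0362  0.1189 -0.0538]  shift tgt axes [ 0.0361  0.1189 -0.0539]
13.3 [-0.7812 -0.7673  6.0777] 0.011865489477275348
```

View pics/s5z.png

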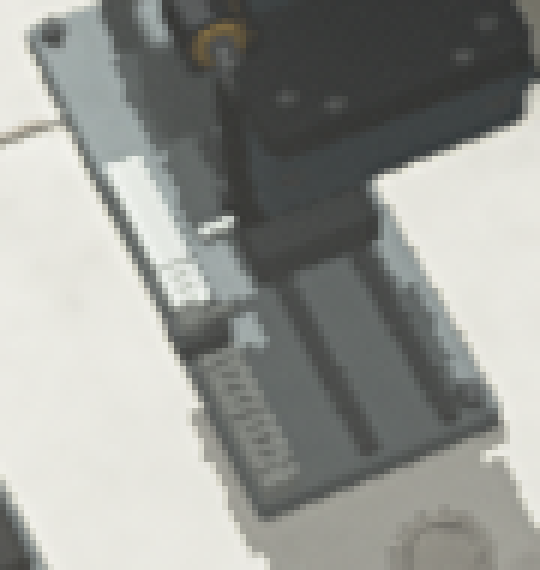

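Grip is confirmed: the opening is 11.9 mm on the 12 mm plate, and the tooth is still at its rest spot at zoom (200,232). I pull most of the way and then look.

>>> move_arm --pt "1 -0.4 0 0 0 0 0" --pt "1 -0.4 0 0 0 0 0" --pt "1 -0.4 0 0 0 0 0" --pt "1 -0.4 0 0 0 0 0" --pt "1 -0.4 0 0 0 0 0" --pt "1 0 0 0 0 0 0" --pt "1 0 0 0 0 0 0" --pt "1 0 0 0 0 0 0" --force 40

```text
time: 14.2
ee_pos: [0.4838, 0.1481, 0.0622]
tcp_rot: [0.707, -0.707, 0.008, -0.008]
ft_force: [5.8, -0.5, 1.9]
width: 0.0121
```

```bash
python3 - <<'E'
from h import *
np.set_printoptions(precision=4,suppress=True)
s=env.state();print(s["time"],s["ee_pos"],s["ft_force"],s["width"])
for n in I:
    im=imaging.camera(n); cv2.imwrite(f"pics/{n}6.png",im[:,:,::-1])
a=cv2.imread("pics/side6.png")[195:290,205:295]; cv2.imwrite("pics/s6z.png",cv2.resize(a,None,fx=6,fy=6,interpolation=cv2.INTER_NEAREST))
E
```

```text
14.2 [0.4838 0.1481 0.0622] [ 5.8155 -0.5449  1.8818] 0.012118834753271895
```

View pics/s6z.png

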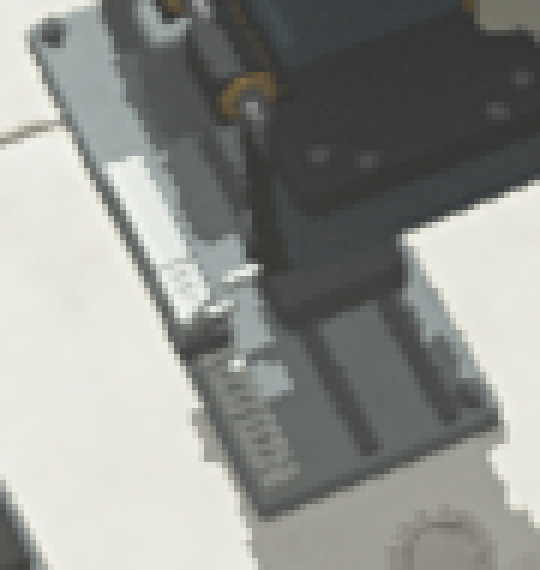

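```bash
python3 - <<'E'
from h import *
np.set_printoptions(precision=4,suppress=True)
S=lambda x,y:(205+x/6-.5,195+y/6-.5)
for p in((226,277),(256,269),(210,314),(235,303),(244,300)): print(p,onz("side",*S(*p),.033))
g=cv2.imread("pics/side6.png")
cv2.imwrite("pics/s6zz.png",cv2.resize(g[232:256,232:256],None,fx=24,fy=24,interpolation=cv2.INTER_CUBIC))
t=cv2.imread("pics/top6.png"); cv2.imwrite("pics/t6zz.png",cv2.resize(t[200:240,225:265],None,fx=14,fy=14,interpolation=cv2.INTER_CUBIC))
E
```

```text
(226, 277) [0.4842 0.1794 0.033 ]
(256, 269) [0.4827 0.1702 0.033 ]
(210, 314) [0.474  0.1891 0.033 ]
(235, 303) [0.4742 0.1808 0.033 ]
(244, 300) [0.474 0.178 0.033]
```

View pics/s6zz.png

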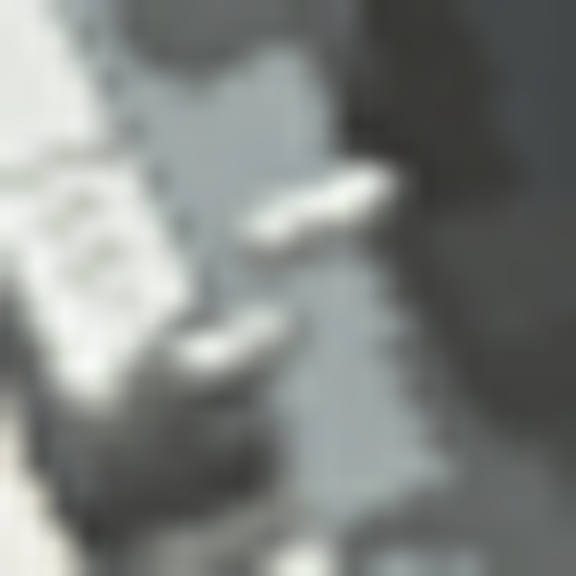

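View pics/t6zz.png

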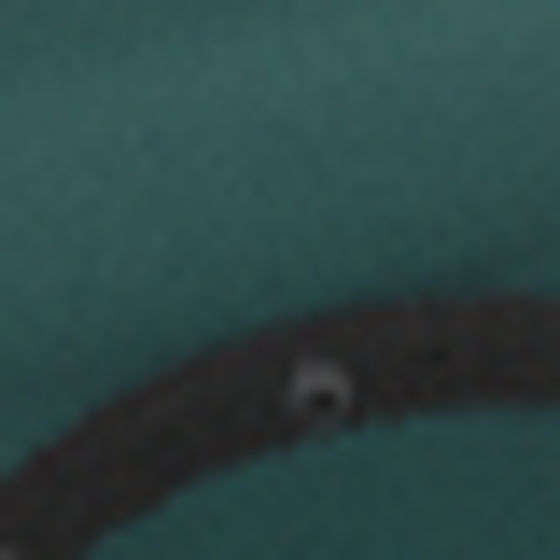

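The tooth tip is at side pixel (241.7,241.3) and the pointer tip at (243.4,245.0), a gap of about 9.5 mm. The top view is blocked by the arm. I pull 8 mm more and look.

>>> move_arm --pt "1 -0.2 0 0 0 0 0" --pt "1 -0.2 0 0 0 0 0" --pt "1 -0.2 0 0 0 0 0" --pt "1 -0.2 0 0 0 0 0" --pt "1 0 0 0 0 0 0" --pt "1 0 0 0 0 0 0" --pt "1 0 0 0 0 0 0" --pt "1 0 0 0 0 0 0"

```text
time: 15.1
ee_pos: [0.476, 0.1483, 0.0622]
tcp_rot: [0.707, -0.707, 0.007, -0.009]
ft_force: [5.5, -0.5, 1.2]
width: 0.0118
```

```bash
python3 - <<'E'
from h import *
np.set_printoptions(precision=4,suppress=True)
s=env.state();print(s["time"],s["ee_pos"],s["ft_force"],s["width"])
im=imaging.camera("side")[:,:,::-1]; cv2.imwrite("pics/side7.png",im)
cv2.imwrite("pics/s7zz.png",cv2.resize(np.ascontiguousarray(im[232:256,232:256]),None,fx=24,fy=24,interpolation=cv2.INTER_CUBIC))
E
```

```text
15.1 [0.476  0.1483 0.0622] [ 5.4544 -0.4945  1.2136] 0.011800400611935135
```

View pics/s7zz.png

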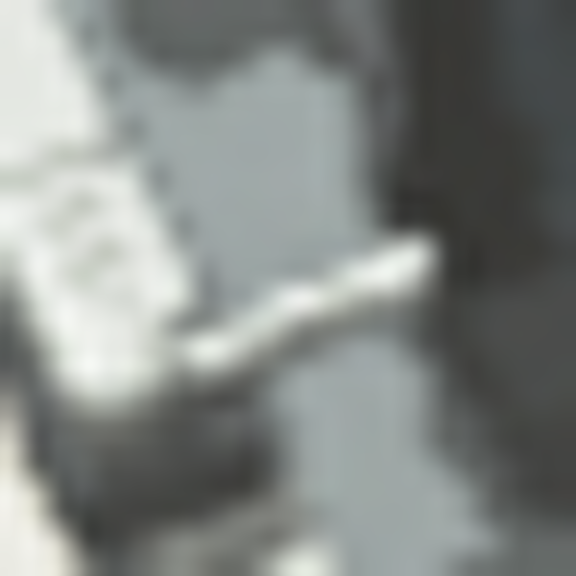

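```bash
python3 - <<'E'
from h import *
np.set_printoptions(precision=4,suppress=True)
for k,r0,r1 in((6,238,249),(7,239,249)):
    g=cv2.cvtColor(cv2.imread(f"pics/side{k}.png"),cv2.COLOR_BGR2GRAY).astype(float)
    print(k); print(g[r0:r1,238:252].astype(int))
    for c in range(239,251):
        col=g[r0:r1,c]; j=[i for i in range(1,len(col)-1) if col[i]>=col[i-1] and col[i]>col[i+1] and col[i]>165]
        for i in j:
            a,b,d=col[i-1:i+2]; r=r0+i+.5*(a-d)/(a-2*b+d); print(c,round(r,2),int(b),onz("side",c,r,.033))
E
```

```text
6
[[163 166 165 165 164 164 164 144 105  85  60  55  58  58]
 [149 163 166 165 165 167 172 187 219 208 115  60  56  58]
 [181 162 164 165 177 206 225 235 226 162  91  61  60  64]
 [212 148 160 164 198 222 179 154 141 101  72  66  72  74]
 [224 180 159 151 144 145 125 132 132  98  73  67  73  76]
 [236 212 146 155 145 138 152 159 161 138  90  67  69  74]
 [234 210 141 153 164 163 161 166 166 147 102  73  67  71]
 [203 149 143 179 208 191 147 162 165 161 135  91  68  70]
 [156 185 233 217 175 144 142 163 164 150 117  94  75  67]
 [124 141 160 138 112 127 159 165 164 160 136 103  86  67]
 [104  99  90  81  96 139 165 167 164 163 145 106  93  76]]
239 243.44 212 [0.4812 0.1869 0.033 ]
239 245.95 185 [0.4761 0.1891 0.033 ]
240 238.83 166 [0.4897 0.1813 0.033 ]
240 246.05 233 [0.4751 0.1876 0.033 ]
241 245.82 217 [0.4748 0.1858 0.033 ]
242 240.78 198 [0.4841 0.1798 0.033 ]
242 245.07 208 [0.4754 0.1836 0.033 ]
243 240.67 222 [0.4835 0.1781 0.033 ]
243 244.87 191 [0.475  0.1818 0.033 ]
244 240.04 225 [0.4839 0.1759 0.033 ]
245 239.87 235 [0.4834 0.1741 0.033 ]
245 244.14 166 [0.4749 0.1779 
[... 468 characters left out ...]
  71  66]
 [203 147 143 178 207 199 156 135 128 124 116  89  66  69]
 [197 189 231 217 173 137 114 131 151 156 139  98  73  67]
 [189 145 159 139 111 125 152 160 163 165 162 136  90  66]
 [130  98  89  80  97 138 165 166 164 164 165 145  96  75]]
239 243.41 212 [0.4812 0.1869 0.033 ]
239 245.99 189 [0.4761 0.1892 0.033 ]
240 246.05 231 [0.4751 0.1876 0.033 ]
241 245.83 217 [0.4747 0.1858 0.033 ]
242 245.03 207 [0.4755 0.1835 0.033 ]
243 244.3 210 [0.4762 0.1813 0.033 ]
244 243.97 237 [0.476  0.1794 0.033 ]
245 243.83 214 [0.4755 0.1777 0.033 ]
246 243.12 213 [0.4761 0.1754 0.033 ]
247 242.94 235 [0.4756 0.1737 0.033 ]
248 242.71 229 [0.4752 0.1719 0.033 ]
249 242.3 198 [0.4753 0.1699 0.033 ]
```

The bright-line fits put the tooth at x = 0.4757 and the pointer at x = 0.4751, nearly in line. I make a last 0.5 mm trim and settle.

>>> move_arm --pt "1 -0.05 0 0 0 0 0" --pt "1 0 0 0 0 0 0" --pt "1 0 0 0 0 0 0" --pt "1 0 0 0 0 0 0" --pt "1 0 0 0 0 0 0" --pt "1 0 0 0 0 0 0" --pt "1 0 0 0 0 0 0" --pt "1 0 0 0 0 0 0"

```text
time: 15.95
ee_pos: [0.4756, 0.1483, 0.0622]
tcp_rot: [0.707, -0.707, 0.007, -0.009]
ft_force: [6.1, -0.9, 0.8]
width: 0.0118
```

```bash
python3 - <<'E'
from h import *
s=env.state();print(s["time"],s["ee_pos"],s["ft_force"],s["width"])
im=imaging.camera("side")[:,:,::-1]; cv2.imwrite("pics/side8.png",im)
cv2.imwrite("pics/s8z.png",cv2.resize(np.ascontiguousarray(im[190:345,135:300]),None,fx=3.5,fy=3.5,interpolation=cv2.INTER_CUBIC))
E
```

```text
15.95 [0.47555221 0.14832482 0.06221575] [ 6.11903128 -0.87950392  0.79071035] 0.011760711817425133
```

View pics/s8z.png

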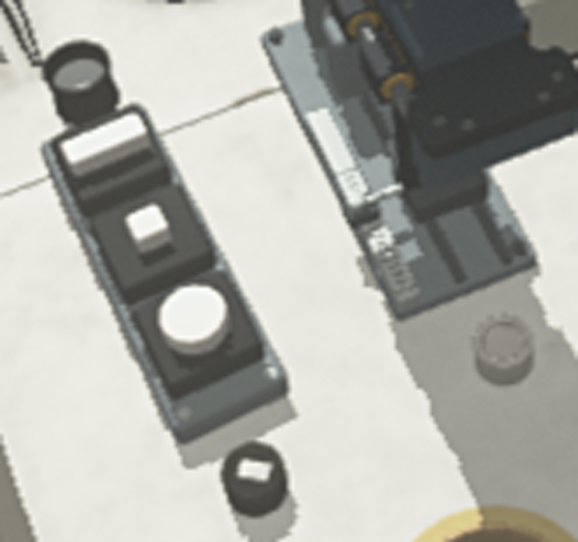

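The tooth and pointer form one line at zoom (385,192). The keys are up, and the loupe, specimen and plug are in place. I'm handing in.

```bash
python3 - <<'E'
from workcell import workorder
print(workorder.finish_job())
E
```

```text
the job is handed in; nothing more can be done
None
```

I pressed the round, bar and square keys in that order. I then gripped the slide handle, pulled it about 28 mm, and handed the job in still holding it there, at about 16 s.

- **Keys:** each was pressed to a tool-tip height of about 42 mm, which is full travel. The last picture shows all three up again.
- **Slide position:** the last fit, taken just before a final 0.5 mm trim, had the tooth about 0.6 mm short of the pointer. After the trim the two form one line in the side view. The arm blocked the top view, so this rests on the side camera and an assumed pointer height of 33 mm.
- **Grip:** the fingers close to 11.8 mm on the 12 mm plate, with the grip force set to 40 N. The measured spring pull is about 6.1 N, against 6.6 N expected from the spring figures.
- **Bystanders:** the loupe, specimen and die plug look unmoved in the last side view. I did not re-check the petri dish; the hand crossed the bench at about 0.41 m, well above it.
- **Force on the square key:** the square key press ended higher than I wanted, at 42.6 N vertical at the wrist. Only the fingertips were on the key, and the 40 N limit is for the arm and gripper body, so I don't expect it to count.

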